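# Sort the last nut and bolt into the parts tote and lift it level

### The job

Put the loose nut and the loose bolt from the table into the parts tote, the nut in the end compartment that already has a nut in it and the bolt in the one that already has a bolt, while the tote stands on the table. Then take the tote by its handle, lift it up from where it stands so that it hangs at least 10 cm clear of the table, level and still with all four fasteners in their compartments, and finish while holding it there: do not put it down or let go. Leave the spare punch and the guide bush where they stand.

Things in the scene. Friction and masses are not known exactly. Their poses are not given: they have to be found in the camera images.
- tote: grey sheet-metal parts tote, 260 (its x) x 130 (its y) x 32 mm high, about 0.5 kg, standing loose on the table; origin at the centre of its underside, z up. An open compartment at each end, at x = +41 to +127 mm and x = -127 to -41 mm, both y = -62 to +62 mm; compartment floor at z = 3 mm, walls 3 mm thick with their top at z = 32 mm. Between the compartments (x = -41 to +41 mm) is a closed flat deck at z = 32 mm that carries the handle
- tote_handle (a point): centre of the tote's dark steel handle bar, 75 mm above the tote's underside and over its centre: bar 60 mm long along the tote's x, 16 mm thick along its y, 20 mm high, on two 10 mm posts (22 mm either side of the centre) that stand on the deck; 33 mm of free height under the bar. The loaded tote weighs about 0.7 kg and its load is a little uneven along its x
- stored_nut_mid (a point): centre of the nut that is already in the tote: steel hex nut 24 mm across flats, 27 mm across corners, 13 mm high, lying flat near a tote corner; it marks the compartment for nuts (either end of the tote)
- stored_bolt_mid (a point): centre (half-way up) of the bolt that is already in the tote: hex bolt 57 mm long, head 21 x 19 mm, standing on its head near a tote corner; it marks the compartment for bolts (the other end)
- loose_nut_mid (a point): centre of the loose nut, which lies flat on the table: hex nut 24 mm across flats (its x axis is normal to a pair of flats), 27 mm across corners, 13 mm high, 35 g; point z axis up
- loose_bolt_mid (a point): centre (half-way up) of the loose hex bolt, which stands on its head on the table, shank up: 57 mm long, head 21 x 19 mm at the bottom, narrowing to the threaded shank about 11 mm thick, 70 g; point z axis up
- spare_punch_mid (a point): centre (half-way up) of the spare punch, a bystander: turned steel part 58 mm high standing on a 38 mm flange, with a stepped shank; not to be moved
- guide_bush_mid (a point): centre (half-way up) of the guide bush, a bystander: flanged steel sleeve 44 mm across, 36 mm high; not to be moved
- press_corner (a point): fixed point: left front corner of the big bench press, which stands to the right of the work and overhangs the table; from 40 mm up to above 700 mm, the space beyond this point in x and to the right of it (smaller y) is blocked by it. Pass in front of the press (smaller x, with room for the wrist) when swinging across from the right
- loose_nut: the loose nut, origin at the centre of its underside
- loose_bolt: the loose bolt, origin at the centre of its underside

How it is judged:
By the outcome, as a careful person would: the job done as asked, in the order asked, and still so for the second after the job is handed in, while the arm keeps its last pose, push and grip.
It also fails if it takes over 70 s, if anything falls off the work surface, if the arm or the gripper's body presses on something with over 40 N, if the wrist force passes 120 N, or if a joint passes its speed limit or range.

### The arm

A 6-joint arm with a two-finger parallel gripper is mounted at the origin on a cart in front of the work surface, level with it; the furniture and walls round the work are solid. World frame = base frame: x ahead of the robot, y to its left, z up, the work surface at z = 0. Lengths are in m, angles in degrees, forces in N, time in s.
With the tool pointing down it reaches from about 0.3 to 0.775 m from the base axis. Payload 14.6 kg.
Tool frame: the origin (TCP) lies on the centre line of the jaws, within the pads' length; the fingertips stand robot.tips_ahead ahead of it and the grasp point (between the pads) is the TCP (robot.tips_ahead is the distance from the TCP to the fingertips, in m); z points along the fingers, y is the line along which they close (so a half turn about z gives the same grasp; the last joint's range is limited). The gripper opens to 94 mm and grips with 3 to 60 N. Pads are 16 mm wide; open, the fingers measure 119 mm over their backs; the gripper's body (75 mm by 177 mm) begins 78 mm behind the grasp point.
Start: joints at [65.168, 17.183, 87.147, -0, 75.671, -3.816], TCP at [0.197, 0.513, 0.224] pointing down, gripper open.
Joint ranges: [-173.82, 173.82], [-45.26, 126.66], [13.44, 144.39], [-59.66, 239.66], [0, 175.72], [-146.38, 146.38]. Speed limits (degrees/s): [127.2, 127.2, 147.25, 180, 180, 180].

### API

Orientations are given as [roll, pitch, yaw] about the fixed x, y, z axes, in that order (R = Rz(yaw) Ry(pitch) Rx(roll)).
In Python, from bench import robot, cams gives the robot as it stands.
- The arm moves only by the shell command python3 -m handwheel 'ROWS' [FORCE]. ROWS is JSON, a list of rows, each a list of 3 entries, a list of its own where there are three numbers: the shift along the tool's x, y, z in units of 30 mm (1.0 is 30 mm), then the turn, a rotation vector about the tool's x, y, z in units of 6 degrees (1.0 is 6 degrees), then the opening, from 0 (shut) to 1 (fully open). A call has exactly 5 rows; each row is the pose to reach, as a shift and turn from the pose commanded when the call began, along the tool's axes at that moment; what a row does not reach only later rows make up. A row lasts 1/10 s, in which the tool goes at most 50 mm and 8.59 degrees, less where a joint would pass 70% of its speed; a pose out of reach is approached as far as the arm can. A call with a gripper value outside its range is refused whole. The fingers move at their own pace and stop on an object; FORCE is the grip in N (left out, the last holds). Time passes only in rows, so rows that repeat a pose let the fingers close, or fill a call up. It gives the time, the measured TCP pose, the force, the opening and the grip force at its end, in the units of the state.
- robot.get_obs(): the state, without advancing time (a new reading comes with each control period).
- cams.grab_frame(name): name is "scene" or "top" or "wrist"; returns (picture, depth): 420x560x3 uint8, red, green, blue; 420x560 float32, m along the optical axis (not along the pixel's ray), 0 where there is no reading.
- cams.camera_model(name): a dict with "mtx" (3x3 intrinsics, pixels), "dist_coeffs" ([k1, k2, p1, p2, k3] as OpenCV has them; the pictures are not rectified), "R" (3x3) and "t" (3): a world point X has camera coordinates R X + t; the wrist camera has in their place "mount" (4x4, takes a point from camera to tool coordinates, whose origin is the TCP and whose axes are the flange's). Camera axes: x right, y down, z forward; pixel columns grow to the right and rows downward; lengths in m; the calibration is good to about 2 mm. A picture is of the moment at which its call begins: read the wrist's pose just before it. camera_model takes no time and is no camera call.
- robot.close_job(): hands the job in; it is judged then, once.
The state is a dict: "time": time; "joint_pos": joint angles; "qvel": joint speeds; "joint_torque": joint torques, N m; "eef_pos": TCP position; "orientation": TCP orientation; "wrist_force": force on the tool from outside, world axes, zero at the start; "ft_torque": the same for the moment, N m; "opening": finger opening in m; "finger_force": force on a finger pad.
Only numpy, scipy, OpenCV 4.12 (cv2) and the standard library are available. Lean on these libraries where they do the work, as an engineer would, in place of code of your own. Each camera call takes 0.05 s, during which the arm holds its last target. There are 200 camera calls.

## Working session

There is one attempt and no reset: what is moved stays moved. The work goes in short steps, Python scripts to look and compute and a shell command to move; the robot and the scene stay as the last step left them, time stands still between calls to the robot, and variables do not carry over. Pictures are saved under pics/ and viewed, at most 10 in all, crops included, and the job is handed in when it is done.

```bash
ls; mkdir -p pics
python3 - <<'E'
from bench import robot,cams
import cv2,numpy as np
print(robot.get_obs(), robot.tips_ahead)
for n in("scene","top"):
    p,d=cams.grab_frame(n); cv2.imwrite(f"pics/{n}0.png",p[:,:,::-1]); np.save(f"pics/{n}0.npy",d)
    m=cams.camera_model(n); print(n,m, -np.array(m["R"]).T@np.array(m["t"]))
print(cams.camera_model("wrist"))
E
```

```text
pics
{'time': 0.0, 'joint_pos': array([ 6.51696289e+01,  1.72129553e+01,  8.71797462e+01,  1.10056489e-03,
        7.56689814e+01, -3.81786943e+00]), 'qvel': array([0.09306006, 0.008849  , 0.01007962, 0.0051215 , 0.06696716,
       0.00027717]), 'joint_torque': array([-2.81206761e-03, -5.31792963e+01, -3.52740705e+01,  7.06576556e-02,
        2.44012027e-02, -7.07105005e-05]), 'eef_pos': array([0.19713312, 0.51320977, 0.223916  ]), 'orientation': array([-1.79938525e+02, -5.17081677e-03,  1.58987223e+02]), 'wrist_force': array([-0.37600136,  0.08316665,  0.07159209]), 'ft_torque': array([ 0.01837878,  0.03032193, -0.02783986]), 'finger_force': 0.0, 'opening': 0.09384072894685341} 0.019
scene {'mtx': array([[450.91834584,   0.        , 276.36819806],
       [  0.        , 450.91834584, 211.73059369],
       [  0.        ,   0.        ,   1.        ]]), 'dist_coeffs': array([-0.01484122,  0.        ,  0.        ,  0.        ,  0.        ]), 'R': array([[ 0.71549846, -0.69860554, -0.00349968],
       [-0.40611979, -0.41185363, -0.81574708],
       [ 0.56844408,  0.58508707, -0.57839817]]
[... 488 characters left out ...]
98016703]]), 't': array([0.20199482, 0.56453434, 0.86313159])} [0.38987159 0.15426181 0.96369108]
{'mtx': array([[298.38921689,   0.        , 281.8344518 ],
       [  0.        , 298.38921689, 207.16424427],
       [  0.        ,   0.        ,   1.        ]]), 'dist_coeffs': array([-0.02953721,  0.        ,  0.        ,  0.        ,  0.        ]), 'mount': array([[ 5.25195462e-04, -9.72063796e-01, -2.34716211e-01,
         6.74596072e-02],
       [ 9.99999762e-01,  6.15597927e-04, -3.11887793e-04,
         1.11196437e-04],
       [ 4.47665645e-04, -2.34715991e-01,  9.72063888e-01,
        -1.61287735e-01],
       [ 0.00000000e+00,  0.00000000e+00,  0.00000000e+00,
         1.00000000e+00]])}
```

View pics/scene0.png

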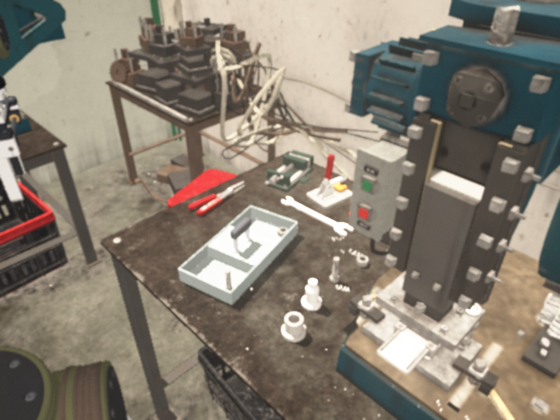

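View pics/top0.png

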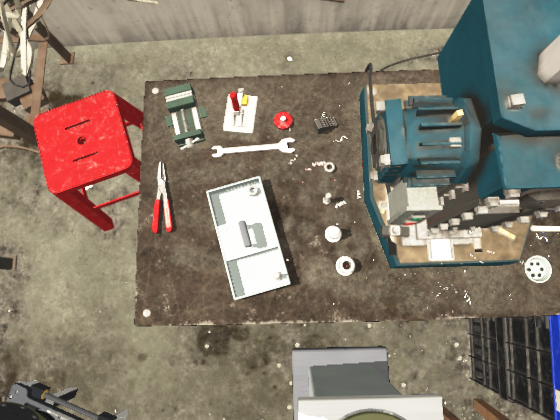

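The scene view shows the stored bolt at (228,281), the stored nut at (281,231), the loose bolt at (335,268) and the loose nut at (362,260). In the top view the stored nut is at (254,190), the stored bolt at (281,275), the handle at (245,233), the loose nut at (329,167), the loose bolt at (327,199), the punch at (333,233), the bush at (345,266) and the press edge near column 365.

```bash
cat > h.py <<'E'
import cv2,numpy as np
from bench import robot,cams
from scipy.spatial.transform import Rotation as Ro
def cam(n,obs=None):
    m=cams.camera_model(n)
    if n!="wrist": R=np.array(m["R"]);return m,R.T,-R.T@np.array(m["t"])
    T=np.array(m["mount"]);Rt=Ro.from_euler("xyz",obs["orientation"],degrees=True).as_matrix()
    return m,Rt@T[:3,:3],Rt@T[:3,3]+obs["eef_pos"]
def ray(c,uv):
    m,R,o=c
    q=cv2.undistortPoints(np.array(uv,float).reshape(-1,1,2),m["mtx"],m["dist_coeffs"]).reshape(-1,2)
    return o,np.c_[q,np.ones(len(q))]@R.T
def plane(c,uv,z):
    o,d=ray(c,uv); return o+d*((z-o[2])/d[:,2])[:,None]
def tri(c1,uv1,c2,uv2):
    o1,d1=ray(c1,[uv1]);o2,d2=ray(c2,[uv2]);A=np.c_[d1[0],-d2[0]]
    s=np.linalg.lstsq(A,o2-o1,rcond=None)[0];a=o1+s[0]*d1[0];b=o2+s[1]*d2[0]
    return (a+b)/2,np.linalg.norm(a-b)
def proj(c,X):
    m,R,o=c;return cv2.projectPoints(np.array(X,float).reshape(-1,3),cv2.Rodrigues(R.T)[0],-R.T@o,m["mtx"],m["dist_coeffs"])[0].reshape(-1,2)
E
python3 - <<'E'
from h import *
np.set_printoptions(precision=4,suppress=True)
t=cam("top");s=cam("scene")
for n,a,b in [("lnut",(329.5,167),(362.5,260)),("lbolttop",(327,195),(335,258)),("snut",(254,190),(281.5,231)),("sbolttop",(281,273),(227,272)),("punch",(333,231),(312,281)),("bush",(345,265),(294,318)),("handle",(245,233),(240,227))]:
    print(n,*tri(t,a,s,b))
im=cv2.imread("pics/top0.png")
for n,uv in [("press",(362,95)),("press2",(388,265))]: print(n,plane(t,[uv],0.04))
g=cv2.cvtColor(im,cv2.COLOR_BGR2GRAY)
m=((g>105)*255).astype(np.uint8);m[:,:195]=0;m[:,305:]=0;m[:172]=0;m[312:]=0
m=cv2.morphologyEx(m,cv2.MORPH_OPEN,np.ones((3,3)))
c=max(cv2.findContours(m,0,1)[0],key=cv2.contourArea)
box=cv2.boxPoints(cv2.minAreaRect(c));print(box,cv2.contourArea(c))
h=cv2.convexHull(c);q=cv2.approxPolyDP(h,6,True).reshape(-1,2);print(q)
P=plane(t,q,0.032);print(P,np.linalg.norm(P-np.roll(P,-1,0),axis=1),P.mean(0))
big=cv2.resize(im[150:320,190:370],None,fx=4.2,fy=3.5,interpolation=cv2.INTER_CUBIC)
cv2.imwrite("pics/topcrop.png",cv2.resize(im[155:305,200:380],None,fx=4,fy=4,interpolation=cv2.INTER_CUBIC))
E
```

```text
lnut [0.6794 0.0666 0.0089] 0.0012111737554696548
lbolttop [0.5994 0.0797 0.0555] 0.0015232016060732136
snut [0.6244 0.2508 0.0153] 0.006826884160740241
sbolttop [0.4229 0.1907 0.0604] 0.011974290090924811
punch [0.518  0.0692 0.0552] 0.0012089650521335943
bush [0.4436 0.0439 0.0334] 0.0016922646659688577
handle [0.514  0.2644 0.078 ] 0.0037739708835724892
press [[ 0.8493 -0.0184  0.04  ]]
press2 [[ 0.4399 -0.05    0.04  ]]
[[175.0257 198.3766]
 [259.7065 174.4265]
 [290.8358 284.4909]
 [206.155  308.441 ]] 6913.0
[[260 176]
 [289 284]
 [234 300]
 [195 269]
 [195 210]
 [206 190]]
[[0.6565 0.2325 0.032 ]
 [0.4042 0.171  0.032 ]
 [0.3718 0.2948 0.032 ]
 [0.4426 0.3839 0.032 ]
 [0.5796 0.386  0.032 ]
 [0.6268 0.3606 0.032 ]] [0.2597 0.1279 0.1138 0.1369 0.0537 0.1315] [0.5136 0.3048 0.032 ]
```

View pics/topcrop.png

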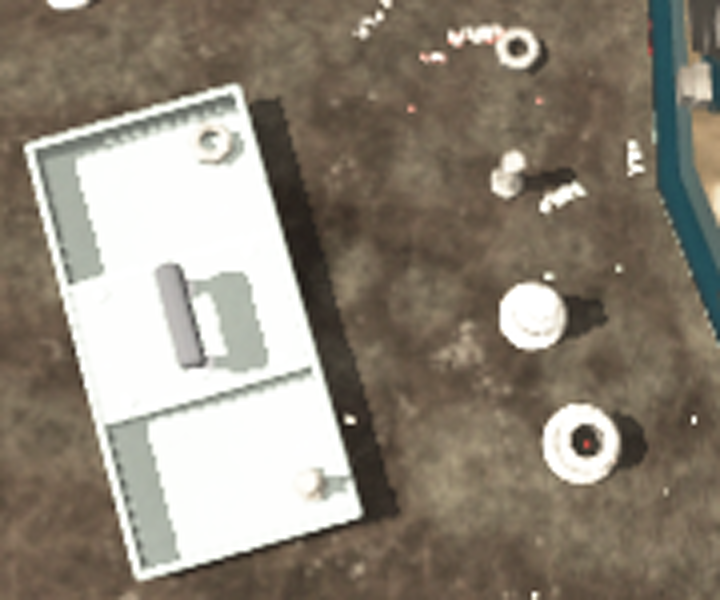

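The crop shows the tote's rim corners at crop px (25,148), (238,86), (362,517) and (138,580), at 4x with offset (200,155). The handle runs from (170,265) to (192,365). The loose nut is at (518,47), the bolt tip at (515,160), and its head at (507,182).

```bash
cat >> h.py <<'E'
def step(xyz,yaw):
    "shift (30 mm) and turn (6 deg) from the measured pose to a tool-down target"
    o=robot.get_obs();R=Ro.from_euler("xyz",o["orientation"],degrees=True)
    T=Ro.from_euler("xyz",[180,0,yaw],degrees=True)
    print("shift",np.round(R.inv().apply(np.array(xyz)-o["eef_pos"])/.03,2),"turn",np.round((R.inv()*T).as_rotvec(degrees=True)/6,2),"at",np.round(o["eef_pos"],4),np.round(o["orientation"],2),"t",round(o["time"],2))
E
python3 - <<'E'
from h import *
np.set_printoptions(precision=4,suppress=True)
t=cam("top")
q=np.array([(25,148),(238,86),(362,517),(138,580)])/4+[200,155]
P=plane(t,q,.032);print(P,P.mean(0),np.linalg.norm(P-np.roll(P,-1,0),axis=1))
e=(P[1]+P[0]-P[2]-P[3]);print(np.degrees(np.arctan2(e[1],e[0])))
H=plane(t,np.array([(170,265),(192,365)])/4+[200,155],.085);print(H,H.mean(0))
step([.6,.13,.224],95)
E
```

```text
[[0.622  0.36   0.032 ]
 [0.6553 0.2337 0.032 ]
 [0.4036 0.1677 0.032 ]
 [0.3718 0.2937 0.032 ]] [0.5132 0.2637 0.032 ] [0.1306 0.2602 0.1299 0.2588]
14.764478228700515
[[0.5405 0.2677 0.085 ]
 [0.4856 0.2561 0.085 ]] [0.513  0.2619 0.085 ]
shift [-17.12  -7.11   0.  ] turn [-0.01  0.01 10.66] at [0.1971 0.5132 0.2239] [-179.94   -0.    158.99] t 0.1
```

```bash
python3 -m handwheel '[[[-1.6,-0.66,0],[0,0,1.3],0.5],[[-3.2,-1.33,0],[0,0,2.6],0.5],[[-4.8,-2,0],[0,0,3.9],0.5],[[-6.4,-2.66,0],[0,0,5.2],0.5],[[-8,-3.3,0],[0,0,6.5],0.5]]' 20
python3 - <<'E'
from h import *
step([.6,.13,.224],95)
E
```

```text
time: 0.6
eef_pos: [0.3797, 0.3398, 0.2244]
orientation: [-180.0, 0.0, 119.7]
wrist_force: [1.3, 0.6, 0.1]
opening: 0.0571
finger_force: 0.0
shift [-9.71  2.92  0.01] turn [-0.    0.    4.11] at [0.3797 0.3398 0.2244] [-179.99    0.    119.67] t 0.6
```

```bash
python3 -m handwheel '[[[-1.5,0.45,0],[0,0,0.9],0.5],[[-3,0.9,0],[0,0,1.8],0.5],[[-4.5,1.35,0],[0,0,2.7],0.5],[[-6,1.8,0],[0,0,3.6],0.5],[[-7.5,2.25,0],[0,0,4.1],0.5]]'
python3 - <<'E'
from h import *
o=robot.get_obs();step([.6,.08,.224],95)
p,d=cams.grab_frame("wrist");cv2.imwrite("pics/w1.png",p[:,:,::-1]);np.save("pics/w1.npy",d);np.savez("pics/w1o.npz",**o)
c=cam("wrist",o)
print(proj(c,[[.68,.067,.013],[.5994,.0797,.057],[.513,.262,.085],[.518,.069,.058]]))
E
```

```text
time: 1.1
eef_pos: [0.5507, 0.1787, 0.2242]
orientation: [-180.0, 0.0, 95.2]
wrist_force: [-0.2, 0.5, 0.8]
opening: 0.047
finger_force: 0.0
shift [-3.42  1.34  0.01] turn [-0.    0.    0.03] at [0.5507 0.1787 0.2242] [-179.97    0.     95.17] t 1.1
[[368.34973219 278.55681193]
 [314.41840635 280.64307056]
 [250.5954177  115.30912521]
 [246.43219881 283.50901484]]
```

View pics/w1.png

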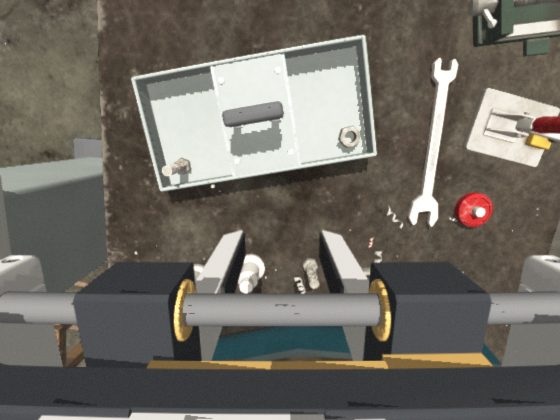

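The tote's rim corners are at (133,77), (363,37), (376,156) and (160,190), with the handle at (253,113). The stored nut is at (349,137), and the stored bolt runs from its head at (182,165) to its tip at (168,172). The loose bolt is between the fingers at (311,272), and a finger hides the nut.

```bash
python3 - <<'E'
from h import *
np.set_printoptions(precision=4,suppress=True)
o=dict(np.load("pics/w1o.npz"));w=cam("wrist",o);t=cam("top");s=cam("scene")
P=plane(w,[(133,77),(363,37),(376,156),(160,190)],.032);print(P,P.mean(0),np.linalg.norm(P-np.roll(P,-1,0),axis=1))
e=P[1]+P[2]-P[0]-P[3];print(np.degrees(np.arctan2(e[1],e[0])))
print("handle",plane(w,[(224,117),(282,108)],.085),tri(w,(253,110),t,(200+181/4,155+315/4)))
print("snut",tri(w,(349,136),t,(200+213/4,155+144/4)))
print("tote corner",tri(w,(376,156),t,(200+238/4,155+86/4)),tri(w,(160,190),t,(200+362/4,155+517/4)))
print("bolt top",tri(w,(312,283),t,(329,194.5)),plane(w,[(311,283)],.057),plane(t,[(329,194.5)],.057),"head",plane(w,[(310,265)],.004),plane(t,[(326.8,200.5)],.006))
im=cv2.imread("pics/w1.png")
cv2.imwrite("pics/w1c.png",cv2.resize(im[235:315,210:400],None,fx=4,fy=4,interpolation=cv2.INTER_CUBIC))
E
python3 -m handwheel '[[[-0.8,0.3,0],[0,0,0],0.5],[[-1.7,0.6,0],[0,0,0],0.5],[[-2.6,1,0],[0,0,0],0.5],[[-3.3,1.4,0],[0,0,0],0.5],[[-3.3,1.4,0],[0,0,0],0.5]]'
python3 - <<'E'
from h import *
o=robot.get_obs();step([.6,.08,.12],95)
p,d=cams.grab_frame("wrist");cv2.imwrite("pics/w2.png",p[:,:,::-1]);np.save("pics/w2.npy",d);np.savez("pics/w2o.npz",**o)
E
```

```text
[[0.3736 0.2948 0.032 ]
 [0.6229 0.3577 0.032 ]
 [0.6571 0.2326 0.032 ]
 [0.404  0.1689 0.032 ]] [0.5144 0.2635 0.032 ] [0.2571 0.1297 0.2609 0.1295]
14.144369722129248
handle [[0.4874 0.2582 0.085 ]
 [0.5426 0.2715 0.085 ]] (array([0.5142, 0.2657, 0.0721]), np.float64(0.004690074163441611))
snut (array([ 0.6313,  0.2531, -0.0104]), np.float64(0.00031035021501462165))
tote corner (array([0.6526, 0.2329, 0.0438]), np.float64(0.0013501268672695189)) (array([0.4034, 0.1681, 0.03  ]), np.float64(0.0008382174542973891))
bolt top (array([0.599 , 0.075 , 0.0555]), np.float64(0.003896088704743961)) [[0.5956 0.0762 0.057 ]] [[0.6007 0.0748 0.057 ]] head [[0.5993 0.0759 0.004 ]] [[0.598  0.0762 0.006 ]]
time: 1.65
eef_pos: [0.6015, 0.0835, 0.2237]
orientation: [-179.9, 0.0, 95.2]
wrist_force: [-0.2, -0.2, -0.6]
opening: 0.0469
finger_force: 0.0
shift [-0.11 -0.06  3.46] turn [-0.01  0.    0.04] at [0.6015 0.0835 0.2237] [-1.7995e+02  2.0000e-02  9.5240e+01] t 1.65
```

View pics/w2.png

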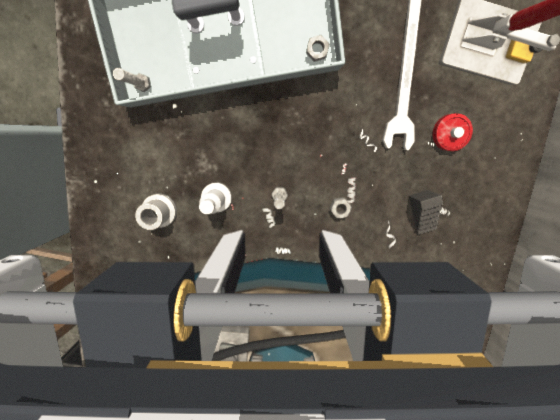

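In this view the loose bolt is at (279,197), head end at about 190 and tip at about 203. The loose nut is at (341,208), the punch at (211,200) and the bush at (152,212), and nothing hides them.

Run:
```python
from h import *
np.set_printoptions(precision=4,suppress=True)
o=dict(np.load("pics/w2o.npz"));w=cam("wrist",o);t=cam("top");s=cam("scene")
print("pred",proj(w,[[.599,.076,.057],[.599,.076,0]]))
print("bolt top",plane(w,[(279,203)],.057),"head",plane(w,[(280,191)],.004))
print("nut",plane(w,[(341,208)],.0065),tri(w,(341,208),t,(329.5,166.8)),tri(w,(341,208),s,(362.5,260)))
im=cv2.imread("pics/w2.png")
a=cv2.resize(im[170:230,260:370],None,fx=7,fy=7,interpolation=cv2.INTER_CUBIC);cv2.imwrite("pics/w2c.png",a)
```

```text
pred [[278.8956 203.3867]
 [279.3323 193.7195]]
bolt top [[0.5991 0.0765 0.057 ]] head [[0.5995 0.0804 0.004 ]]
nut [[0.6809 0.0658 0.0065]] (array([0.6807, 0.066 , 0.0077]), np.float64(5.844216398657836e-05)) (array([0.6799, 0.0668, 0.0085]), np.float64(0.0014804701283295614))
```

View pics/w2c.png

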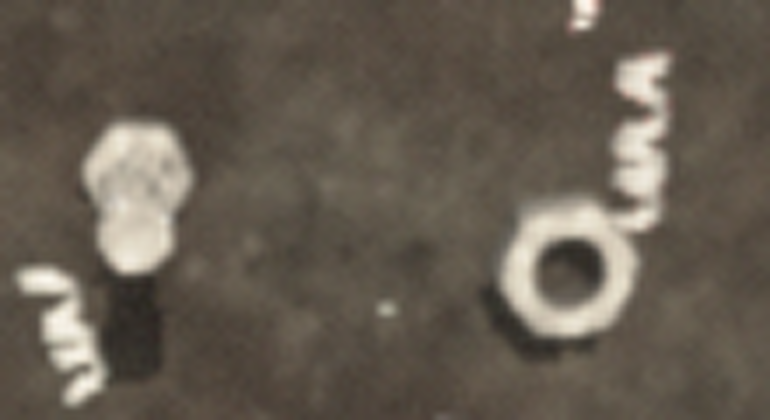

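The crop shows the bolt head centred at crop (138,172) and its tip at (136,240), so it stands upright near (0.599, 0.076). The nut's top face is centred at (568,268), with corners at about (638,268) and (500,272).

Run:
```python
from h import *
np.set_printoptions(precision=4,suppress=True)
v,u=np.mgrid[:420,:560]
for n,f in(("top","top0"),("scene","scene0"),("wrist","w2")):
    d=np.load(f"pics/{f}.npy");c=cam(n,dict(np.load("pics/w2o.npz")))
    o,r=ray(c,np.c_[u.ravel(),v.ravel()]);X=o+r*d.ravel()[:,None];X=X[d.ravel()>0.17]
    for lo,hi in((.03,.06),(.06,.15),(.15,.3),(.3,.7)):
        for a,b in((.35,.5),(.5,.6),(.6,.72),(.72,.85)):
            k=(X[:,2]>lo)&(X[:,2]<hi)&(X[:,0]>a)&(X[:,0]<b)&(X[:,1]<.03)&(X[:,1]>-.3)
            if k.sum()>5: print(n,lo,a,k.sum(),np.percentile(X[k,1],[90,98,100]),X[k,0].min())
# nut angle
im=cv2.imread("pics/w2.png")[170:230,260:370];g=cv2.resize(cv2.cvtColor(im,6),None,fx=8,fy=8,interpolation=cv2.INTER_CUBIC)
m=((g>125)*255).astype(np.uint8);m[:,:64*8]=0;m[:26*8,:]=0;m[:,93*8:]=0
m=cv2.morphologyEx(m,cv2.MORPH_OPEN,np.ones((25,25)))
c=max(cv2.findContours(m,0,1)[0],key=cv2.contourArea)
w=cam("wrist",dict(np.load("pics/w2o.npz")))
q=c.reshape(-1,2)/8+[260,170];P=plane(w,q,.013)[:,:2];C=P.mean(0);mm=cv2.moments(c)
print(C,P.min(0),P.max(0))
h=cv2.convexHull(P.astype(np.float32)).reshape(-1,2)
for a in range(-90,90,5):
    e=np.array([np.cos(np.radians(a)),np.sin(np.radians(a))]);x=h@e;print(a,round(1000*(x.max()-x.min()),1),end="; ")
```

```text
top 0.03 0.35 508 [-0.0503  0.0272  0.0296] 0.43371853468546795
top 0.03 0.5 258 [-0.0174 -0.0148 -0.0139] 0.5005263473234394
top 0.03 0.6 268 [-0.0157 -0.0146 -0.0143] 0.6001726636342979
top 0.03 0.72 245 [-0.0179 -0.0171 -0.0163] 0.7205231320561329
top 0.06 0.35 2834 [-0.0738 -0.0518 -0.0306] 0.4388144890830066
top 0.06 0.5 823 [-0.0319 -0.0267 -0.0221] 0.5000224493129627
top 0.06 0.6 159 [-0.0232 -0.0224 -0.0215] 0.6000814826437404
top 0.06 0.72 904 [-0.0294 -0.025  -0.0234] 0.7619374061308969
top 0.15 0.35 1263 [-0.0866 -0.0265 -0.0109] 0.48250021450378694
top 0.15 0.5 655 [-0.0129 -0.0097 -0.0067] 0.5000051870975141
top 0.3 0.35 3077 [-0.0874 -0.0371 -0.0259] 0.47441234376757146
top 0.3 0.5 16141 [-0.0029  0.0234  0.03  ] 0.5000011978841543
top 0.3 0.6 11041 [-0.0418  0.0156  0.0298] 0.6000046142064421
top 0.3 0.72 863 [-0.0816 -0.0811 -0.0693] 0.7200035014935374
scene 0.03 0.35 1771 [-0.0753  0.0254  0.0298] 0.4294761474902825
scene 0.03 0.5 23 [-0.0176 -0.0165 -0.0164] 0.5100550965267286
scene 0.06 0.35 7077 [-0.0814 -0.0512 -0.0302] 0.4340241774140424
scene 0.06 0.5 5718 [-0.
[... 692 characters left out ...]
0.03 0.6 935 [-0.0169 -0.0162 -0.0157] 0.600060811114031
wrist 0.03 0.72 6 [-0.0172 -0.0171 -0.0171] 0.7222273275921387
wrist 0.06 0.5 1465 [-0.0304 -0.0241 -0.0224] 0.5383678193240592
wrist 0.06 0.6 3015 [-0.0331 -0.0234 -0.0218] 0.6000576537893908
wrist 0.15 0.5 476 [-0.0343 -0.0337 -0.0331] 0.5536823774694679
[0.6808 0.0681] [0.6673 0.0538] [0.6925 0.0803]
-90 26.5; -85 26.2; -80 26.4; -75 26.6; -70 26.8; -65 27.1; -60 27.5; -55 27.8; -50 27.9; -45 27.9; -40 27.7; -35 27.4; -30 26.9; -25 26.3; -20 25.5; -15 25.0; -10 25.2; -5 25.1; 0 25.2; 5 25.6; 10 26.3; 15 27.3; 20 28.1; 25 28.7; 30 29.0; 35 29.1; 40 29.3; 45 29.4; 50 29.3; 55 29.4; 60 29.4; 65 29.1; 70 28.6; 75 27.9; 80 27.1; 85 26.7;
```

Run:
```python
from h import *
np.set_printoptions(precision=3,suppress=True)
v,u=np.mgrid[:420,:560]
for n,f in(("top","top0"),("scene","scene0")):
    d=np.load(f"pics/{f}.npy");c=cam(n)
    o,r=ray(c,np.c_[u.ravel(),v.ravel()]);X=o+r*d.ravel()[:,None]
    for lo in(.15,.2,.25,.3,.35,.4,.45,.5,.55,.6,.7):
        k=(d.ravel()>.1)&(X[:,2]>lo)&(X[:,2]<lo+.05)&(X[:,0]>.3)&(X[:,0]<.9)&(X[:,1]<.15)&(X[:,1]>-.1)
        if k.sum()>5:
            i=np.argsort(X[k,1])[-3];print(n,lo,k.sum(),"maxy pt",X[k][i],"pix",u.ravel()[k][i],v.ravel()[k][i],"minx",np.percentile(X[k,0],1))
```

```text
top 0.15 146 maxy pt [ 0.584 -0.034  0.153] pix 387 190 minx 0.48261429075827345
top 0.2 197 maxy pt [ 0.507 -0.01   0.248] pix 388 220 minx 0.48275672616177606
top 0.25 652 maxy pt [ 0.562 -0.007  0.295] pix 390 183 minx 0.4834834802396403
top 0.3 1046 maxy pt [ 0.56  -0.008  0.326] pix 395 179 minx 0.4841857407807581
top 0.35 1914 maxy pt [0.546 0.046 0.396] pix 369 177 minx 0.48463034054862214
top 0.4 3032 maxy pt [0.551 0.046 0.401] pix 370 172 minx 0.4857798602308894
top 0.45 10748 maxy pt [0.619 0.046 0.469] pix 375 107 minx 0.49506993787468834
top 0.5 5043 maxy pt [ 0.592 -0.04   0.508] pix 456 111 minx 0.4894861093928929
top 0.55 1569 maxy pt [ 0.577 -0.069  0.552] pix 499 106 minx 0.5598482814344962
scene 0.15 403 maxy pt [ 0.53  -0.034  0.194] pix 370 246 minx 0.4819214276244895
scene 0.2 471 maxy pt [ 0.498 -0.011  0.243] pix 348 223 minx 0.4816490873403408
scene 0.25 1600 maxy pt [ 0.5   -0.01   0.286] pix 351 198 minx 0.48221667381552735
scene 0.3 1816 maxy pt [ 0.502 -0.01   0.349] pix 356 159 minx 0.48230151153497774
scene 0.35 2196 maxy pt [0.541 0.045 0.396] pix 345 107 minx 0.48249404974148213
scene 0.4 2720 maxy pt [0.547 0.046 0.403] pix 348 101 minx 0.4825690289168843
scene 0.45 3351 maxy pt [0.613 0.046 0.472] pix 381 42 minx 0.48544354391460776
scene 0.5 1160 maxy pt [ 0.59  -0.041  0.508] pix 433 29 minx 0.48402812477849844
scene 0.55 57 maxy pt [ 0.559 -0.082  0.551] pix 460 0 minx 0.551721549497112
```

```bash
python3 -m handwheel '[[[-0.1,-0.05,1.5],[0,0,0],0.5],[[-0.2,-0.1,3],[0,0,0],0.5],[[-0.2,-0.1,4.5],[0,0,0],0.5],[[-0.2,-0.1,5.5],[0,0,0],0.5],[[-0.2,-0.1,6],[0,0,0],0.5]]' 25
python3 - <<'E'
from h import *
step([.599,.0765,.044],95.2)
E
```

```text
time: 2.2
eef_pos: [0.5966, 0.0804, 0.0417]
orientation: [-179.8, -0.0, 95.4]
wrist_force: [0.2, 0.4, 0.9]
opening: 0.0468
finger_force: 0.0
shift [-0.14  0.07 -0.08] turn [-0.04 -0.    0.04] at [0.5966 0.0804 0.0417] [-1.7977e+02 -1.0000e-02  9.5440e+01] t 2.2
```

```bash
python3 -m handwheel '[[[-0.13,0.07,-0.07],[0,0,0],0.5],[[-0.13,0.07,-0.07],[0,0,0],0.1],[[-0.13,0.07,-0.07],[0,0,0],0],[[-0.13,0.07,-0.07],[0,0,0],0],[[-0.13,0.07,-0.07],[0,0,0],0]]' 25
python3 - <<'E'
from h import *
step([.599,.0765,.2],104)
E
```

```text
time: 2.7
eef_pos: [0.6011, 0.0758, 0.0474]
orientation: [179.9, 0.0, 95.4]
wrist_force: [0.0, -0.4, 0.9]
opening: 0.0184
finger_force: 0.2
shift [ 0.03 -0.06 -5.09] turn [ 0.01  0.   -1.44] at [0.6011 0.0758 0.0474] [179.93   0.    95.38] t 2.7
```

```bash
python3 -m handwheel '[[[0,0,0],[0,0,0],0],[[0,0,0],[0,0,0],0],[[0,0,0],[0,0,0],0],[[0,0,-0.5],[0,0,0],0],[[0,0,-1],[0,0,0],0]]' 25
python3 -m handwheel '[[[0,0,-1],[0,0,0],0],[[0,0,-2],[0,0,0],0],[[0,0,-3],[0,0,0],0],[[0,0,-3.5],[0,0,0],0],[[0,0,-3.5],[0,0,0],0]]' 25
python3 - <<'E'
from h import *
np.set_printoptions(precision=4,suppress=True)
o=dict(np.load("pics/w1o.npz"));
C=np.array([.5140,.2636]);a=np.radians(14.4);ex=np.array([np.cos(a),np.sin(a)]);ey=np.array([-ex[1],ex[0]])
for n,x,y in(("boltplace",-.084,.012),("nutplace",.084,.02),("snut",0,0)): print(n,C+ex*x+ey*y)
w=cam("wrist",o)
for X in (plane(w,[(349,137)],.0095)[0],plane(w,[(168,172)],.06)[0],plane(w,[(182,165)],.008)[0]): print("in tote",(X[:2]-C)@ex,(X[:2]-C)@ey)
p=np.append(C+ex*-.084+ey*.012,.2);step(p,104)
o=robot.get_obs();p,d=cams.grab_frame("wrist");cv2.imwrite("pics/w3.png",p[:,:,::-1])
E
```

```text
time: 3.2
eef_pos: [0.6006, 0.0757, 0.0775]
orientation: [-180.0, 0.0, 95.4]
wrist_force: [-0.8, -0.9, -1.8]
opening: 0.0152
finger_force: 24.2
time: 3.7
eef_pos: [0.6015, 0.0758, 0.1841]
orientation: [179.8, 0.0, 95.4]
wrist_force: [-0.1, -0.6, -0.5]
opening: 0.015
finger_force: 24.2
boltplace [0.4297 0.2543]
nutplace [0.5904 0.3039]
snut [0.514  0.2636]
in tote 0.10669428260385823 -0.03989941235168037
in tote -0.10395764667866651 -0.043202446334862164
in tote -0.10486568332923865 -0.04043675486732039
shift [ 6.46 -5.14 -0.55] turn [ 0.04  0.   -1.44] at [0.6015 0.0758 0.1841] [179.77   0.01  95.39] t 3.7
```

View pics/w3.png

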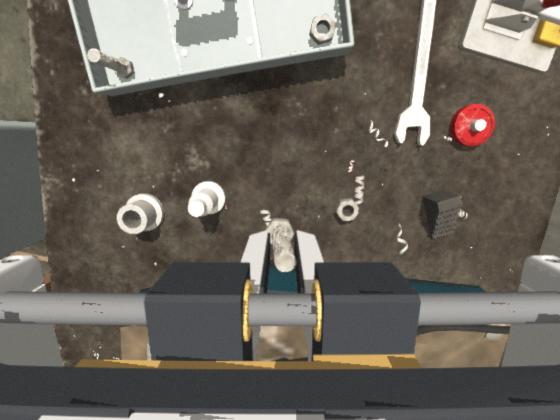

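The bolt hangs upright between the pads at about (283,245). The nut is clear at (348,210). The tote is undisturbed.

```bash
python3 -m handwheel '[[[1.1,-0.9,0],[0,0,-0.4],0],[[2.4,-1.9,0],[0,0,-0.8],0],[[3.7,-2.95,0],[0,0,-1.2],0],[[5,-4,0],[0,0,-1.5],0],[[6,-4.75,0],[0,0,-1.5],0]]' 25
python3 -m handwheel '[[[0,0,0],[0,0,0],0],[[0,0,0],[0,0,0],0],[[0,0,0],[0,0,0],0],[[0,0,0],[0,0,0],0],[[0,0,0],[0,0,0],0]]' 25
python3 - <<'E'
from h import *
step([.4297,.2543,.07],104.4)
E
```

```text
time: 4.25
eef_pos: [0.4394, 0.2427, 0.1799]
orientation: [-179.8, 0.0, 104.5]
wrist_force: [1.0, 0.3, -1.6]
opening: 0.0152
finger_force: 24.2
time: 4.75
eef_pos: [0.4425, 0.2409, 0.1812]
orientation: [-180.0, 0.0, 104.3]
wrist_force: [-0.1, -0.4, -1.3]
opening: 0.0152
finger_force: 24.2
shift [ 0.54 -0.3   3.71] turn [-0.01  0.   -0.02] at [0.4425 0.2409 0.1812] [-1.7997e+02  1.0000e-02  1.0431e+02] t 4.75
```

```bash
python3 -m handwheel '[[[0.54,-0.3,0.5],[0,0,0],0],[[0.54,-0.3,1.7],[0,0,0],0],[[0.54,-0.3,2.9],[0,0,0],0],[[0.54,-0.3,3.6],[0,0,0],0],[[0.54,-0.3,3.8],[0,0,0],0]]' 25
python3 -m handwheel '[[[0,0,0.15],[0,0,0],0],[[0,0,0.3],[0,0,0],0],[[0,0,0.42],[0,0,0],0],[[0,0,0.5],[0,0,0],0],[[0,0,0.5],[0,0,0],0]]' 25
python3 - <<'E'
from h import *
step([.4297,.2543,.049],104.4);print(robot.get_obs()["wrist_force"])
E
```

```text
time: 5.25
eef_pos: [0.4286, 0.2542, 0.0654]
orientation: [-179.8, 0.0, 104.3]
wrist_force: [-1.1, 0.6, -0.1]
opening: 0.015
finger_force: 24.2
time: 5.75
eef_pos: [0.4293, 0.2551, 0.0526]
orientation: [180.0, -0.0, 104.4]
wrist_force: [0.2, 0.6, -0.6]
opening: 0.015
finger_force: 24.2
shift [-0.03  0.01  0.12] turn [ 0. -0. -0.] at [0.4293 0.2551 0.0526] [179.99  -0.   104.38] t 5.75
[ 0.15948994  0.6299461  -0.6001147 ]
```

```bash
python3 -m handwheel '[[[0,0,0.04],[0,0,0],0],[[0,0,0.08],[0,0,0],0],[[0,0,0.1],[0,0,0],0],[[0,0,0.1],[0,0,0],0],[[0,0,0.1],[0,0,0],0]]' 25
python3 -m handwheel '[[[0,0,0.02],[0,0,0],0],[[0,0,0.04],[0,0,0],0],[[0,0,0.06],[0,0,0],0],[[0,0,0.06],[0,0,0],0],[[0,0,0.06],[0,0,0],0]]' 25
```

```text
time: 6.25
eef_pos: [0.4295, 0.2552, 0.0501]
orientation: [180.0, -0.0, 104.4]
wrist_force: [-1.2, -0.5, 5.8]
opening: 0.015
finger_force: 24.5
time: 6.75
eef_pos: [0.4299, 0.2555, 0.0496]
orientation: [179.9, -0.0, 104.4]
wrist_force: [-7.3, -0.9, 23.7]
opening: 0.0154
finger_force: 25.6
```

Contact with the floor is clear, so I back off slightly, release and rise.

```bash
python3 -m handwheel '[[[0,0,-0.05],[0,0,0],0],[[0,0,-0.05],[0,0,0],0.2],[[0,0,-0.05],[0,0,0],0.35],[[0,0,-0.05],[0,0,0],0.35],[[0,0,-0.05],[0,0,0],0.35]]' 25
python3 -m handwheel '[[[0,0,-0.5],[0,0,0],0.35],[[0,0,-1.5],[0,0,0],0.35],[[0,0,-2.8],[0,0,0],0.35],[[0,0,-4],[0,0,0],0.4],[[0,0,-5],[0,0,0],0.5]]' 25
python3 - <<'E'
from h import *
np.set_printoptions(precision=2,suppress=True)
o=robot.get_obs();p,d=cams.grab_frame("wrist");cv2.imwrite("pics/w4.png",p[:,:,::-1]);np.savez("pics/w4o.npz",**o)
print(proj(cam("wrist",o),[[.4297,.2543,.06],[.4297,.2543,.003]]))
step([.66,.1,.2],95)
E
```

```text
time: 7.25
eef_pos: [0.4292, 0.255, 0.0491]
orientation: [-180.0, 0.0, 104.4]
wrist_force: [0.3, 0.1, 0.2]
opening: 0.0328
finger_force: 0.0
time: 7.75
eef_pos: [0.4294, 0.2551, 0.2013]
orientation: [179.9, -0.0, 104.4]
wrist_force: [0.7, 0.3, 0.7]
opening: 0.0427
finger_force: 0.0
[[281.56 202.83]
 [281.53 192.58]]
shift [-6.93  6.11  0.22] turn [ 0.07 -0.02  1.56] at [0.43 0.26 0.21] [179.6   -0.09 104.39] t 7.8
```

View pics/w4.png

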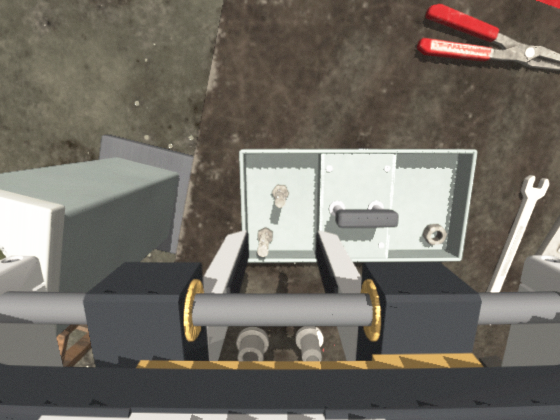

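The loose bolt stands at (280,197) in the bolt compartment, next to the stored bolt at (264,242). The tote's edges run along the image rows, so yaw 104.4 is the tote's yaw and it did not shift.

```bash
python3 -m handwheel '[[[-1.1,1.15,0],[0,0,0.4],0.5],[[-2.2,2.3,0],[0,0,0.8],0.5],[[-3.3,3.45,0],[0,0,1.2],0.5],[[-4.4,4.6,0],[0,0,1.5],0.5],[[-5.5,5.75,0],[0,0,1.5],0.5]]'
python3 -m handwheel '[[[0,0,0],[0,0,0],0.5],[[0,0,1],[0,0,0],0.5],[[0,0,2],[0,0,0],0.5],[[0,0,3.5],[0,0,0],0.5],[[0,0,3.5],[0,0,0],0.5]]'
python3 - <<'E'
from h import *
np.set_printoptions(precision=2,suppress=True)
o=robot.get_obs();p,d=cams.grab_frame("wrist");cv2.imwrite("pics/w5.png",p[:,:,::-1]);np.savez("pics/w5o.npz",**o)
step([.68,.13,.09],95)
u,v=proj(cam("wrist",o),[[.681,.0665,.013]])[0];print(u,v)
u,v=int(u),int(v);c=p[v-30:v+30,u-40:u+40,::-1]
cv2.imwrite("pics/w5c.png",cv2.resize(c,None,fx=8,fy=8,interpolation=cv2.INTER_CUBIC))
E
```

```text
time: 8.3
eef_pos: [0.6388, 0.1368, 0.1987]
orientation: [-180.0, 0.0, 95.3]
wrist_force: [-0.1, 1.7, 0.7]
opening: 0.0469
finger_force: 0.0
time: 8.8
eef_pos: [0.6342, 0.1379, 0.0883]
orientation: [-179.4, 0.0, 95.4]
wrist_force: [0.2, 1.4, 0.1]
opening: 0.047
finger_force: 0.0
shift [-0.41  1.44  0.07] turn [-0.05  0.    0.07] at [0.64 0.14 0.09] [-179.7     0.02   95.4 ] t 8.85
327.44143607251266 301.61982389282934
```

View pics/w5c.png

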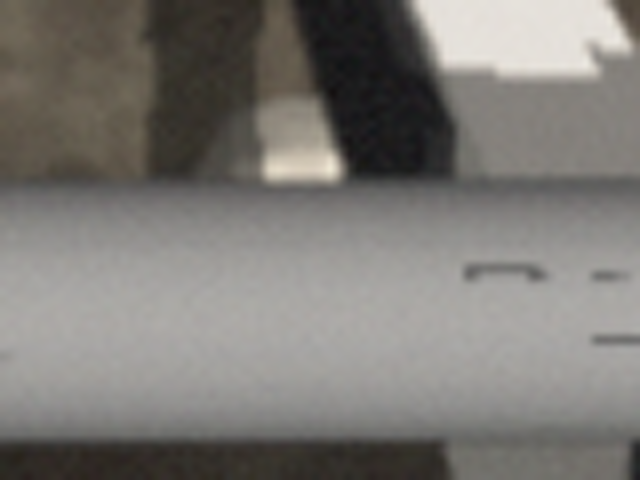

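The gripper's rail hides the nut here, at crop (300,150), so I move closer over it.

```bash
python3 -m handwheel '[[[-0.5,0.3,-0.5],[0,0,0],0.5],[[-1,0.6,-1],[0,0,0],0.5],[[-1.5,1,-1.3],[0,0,0],0.5],[[-1.9,1.4,-1.3],[0,0,0],0.5],[[-1.9,1.4,-1.3],[0,0,0],0.5]]'
cat > nut.py <<'E'
from h import *
np.set_printoptions(precision=4,suppress=True)
def nut(name,z=.013,guess=(.681,.0665)):
    o=robot.get_obs();p,_=cams.grab_frame("wrist");cv2.imwrite(f"pics/{name}.png",p[:,:,::-1]);c=cam("wrist",o)
    u,v=proj(c,[[*guess,z]])[0];print("guess px",u,v)
    # rectified top-face view of the z plane, 0.2 mm per px
    n=300;k=.0002;gx=guess[0]+(np.arange(n)-n/2)*k;gy=guess[1]-(np.arange(n)-n/2)*k
    X=np.stack([*np.meshgrid(gx,gy),np.full((n,n),z)],-1)
    uv=proj(c,X).reshape(n,n,2).astype(np.float32)
    r=cv2.remap(p[:,:,::-1],uv[...,0],uv[...,1],cv2.INTER_CUBIC);cv2.imwrite(f"pics/{name}_r.png",r)
    g=cv2.GaussianBlur(cv2.cvtColor(r,6),(5,5),0);_,m=cv2.threshold(g,0,255,cv2.THRESH_OTSU)
    m=cv2.morphologyEx(m,cv2.MORPH_OPEN,np.ones((17,17)))
    cs=[a for a in cv2.findContours(m,0,1)[0] if cv2.contourArea(a)>4000]
    for a in cs:
        q=cv2.convexHull(a).reshape(-1,2)
        (cx,cy),rad=cv2.minEnclosingCircle(q);M=cv2.moments(q);cx,cy=M["m10"]/M["m00"],M["m01"]/M["m00"]
        mask=cv2.fillPoly(np.zeros((n,n),np.uint8),[q],1);yy,xx=np.nonzero(mask);dx,dy=xx-cx,cy-yy
        s=((dx+1j*dy)**6).sum();ang=np.degrees(np.angle(s))/6
        print("centre",guess[0]+(cx-n/2)*k,guess[1]-(cy-n/2)*k,"area mm2",M["m00"]*.04,"corner angle",ang,"flat normals",(ang+30+np.arange(3)*60+90)%180-90,"strength",abs(s)/(np.abs(dx+1j*dy)**6).sum())
E
python3 - <<'E'
from nut import *
nut("w6");step([.681,.0665,.03],95)
E
```

```text
time: 9.35
eef_pos: [0.686, 0.0842, 0.1363]
orientation: [179.8, 0.0, 95.3]
wrist_force: [-0.3, -0.5, 0.2]
opening: 0.047
finger_force: 0.0
guess px 274.4639792934659 222.86223841300435
centre 0.6802119099544441 0.06831056750993507 area mm2 550.24 corner angle -21.17580303838753 flat normals [  8.8242  68.8242 -51.1758] strength 0.1637972083922332
shift [-0.61 -0.2   3.51] turn [ 0.02 -0.    0.06] at [0.685  0.0851 0.1354] [179.86  -0.    95.34] t 9.4
```

Run:
```python
import cv2,numpy as np
r=cv2.imread("pics/w6_r.png");r=cv2.resize(r,(600,600),interpolation=cv2.INTER_CUBIC)
g=cv2.cvtColor(r,6)
c=(300+(.6802-.681)/.0001,300-(.0683-.0665)/.0001)
for a in(8.8,68.8,128.8):
    d=np.array([np.cos(np.radians(a)),-np.sin(np.radians(a))])*190
    cv2.line(r,tuple(int(x) for x in np.array(c)-d),tuple(int(x) for x in np.array(c)+d),(0,0,255),1)
cv2.imwrite("pics/w6v.png",r)
```

```text
(no output)
```

View pics/w6v.png

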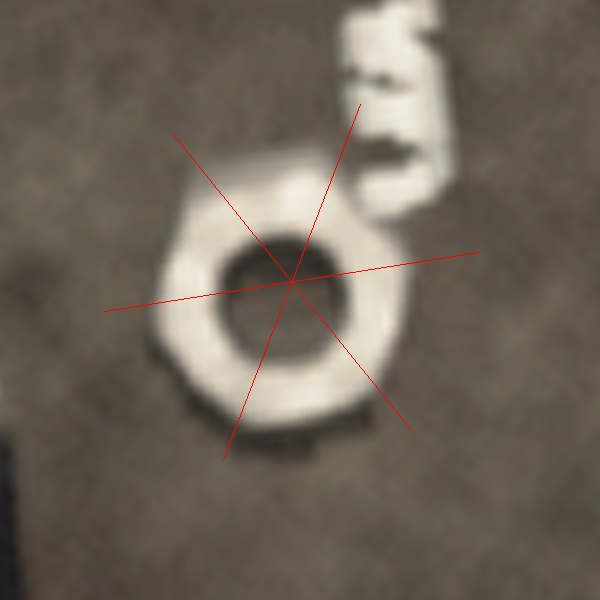

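The rectified view shows the nut's hole centred at about (284,300). Its corners are at (155,310), (250,430), (375,390), (405,250), (330,175) and (190,195). The drawn lines (8.8°) are off because of the swarf. From the edges, the flat normals are at about -15°, 45° and 105°, so I close along -15° (yaw 75), leaning the wrist away from the press.

```bash
cat >> h.py <<'E'
def step2(xyz,yaw,ty):
    "as step, with a tilt ty about the tool's y"
    o=robot.get_obs();R=Ro.from_euler("xyz",o["orientation"],degrees=True)
    T=Ro.from_euler("xyz",[180,0,yaw],degrees=True)*Ro.from_euler("y",ty,degrees=True)
    print("shift",np.round(R.inv().apply(np.array(xyz)-o["eef_pos"])/.03,2),"turn",np.round((R.inv()*T).as_rotvec(degrees=True)/6,2),"at",np.round(o["eef_pos"],4),np.round(o["orientation"],2),"wf",np.round(o["wrist_force"],1),"z axis",np.round(T.apply([0,0,1]),2))
E
python3 - <<'E'
from h import *
step2([.6793,.0665,.08],75,-10)
E
```

```text
shift [-0.6  -0.25  1.85] turn [ 0.32 -1.65  3.38] at [0.685  0.0851 0.1354] [179.86  -0.    95.34] wf [ 0.2  0.  -0.5] z axis [-0.04 -0.17 -0.98]
```

```bash
python3 -m handwheel '[[[-0.1,-0.1,0.2],[0.08,-0.4,0.8],0.5],[[-0.3,-0.15,0.6],[0.16,-0.8,1.7],0.5],[[-0.45,-0.2,1.1],[0.24,-1.2,2.5],0.5],[[-0.6,-0.25,1.6],[0.32,-1.65,3.4],0.5],[[-0.6,-0.25,1.8],[0.32,-1.65,3.4],0.5]]'
python3 -m handwheel '[[[0,0,0],[0,0,0],0.5],[[0,0,0],[0,0,0],0.5],[[0,0,0],[0,0,0],0.5],[[0,0,0],[0,0,0],0.5],[[0,0,0],[0,0,0],0.5]]'
python3 - <<'E'
from h import *
step2([.6793,.0665,.0235],75,-10)
E
```

```text
time: 9.9
eef_pos: [0.6778, 0.0678, 0.0785]
orientation: [-179.8, 10.1, 74.9]
wrist_force: [-0.5, 0.6, -0.7]
opening: 0.0471
finger_force: 0.0
time: 10.4
eef_pos: [0.6789, 0.0666, 0.0797]
orientation: [-179.9, 10.0, 75.0]
wrist_force: [0.5, 0.6, 0.2]
opening: 0.0471
finger_force: 0.0
shift [0.33 0.02 1.85] turn [-0.02  0.   -0.01] at [0.6789 0.0666 0.0797] [-179.9    10.01   74.95] wf [0.5 0.6 0.2] z axis [-0.04 -0.17 -0.98]
```

```bash
python3 -m handwheel '[[[0.1,0,0.6],[0,0,0],0.5],[[0.22,0,1.2],[0,0,0],0.5],[[0.3,0,1.6],[0,0,0],0.5],[[0.33,0,1.83],[0,0,0],0.5],[[0.33,0,1.83],[0,0,0],0.5]]'
python3 -m handwheel '[[[0,0,0],[0,0,0],0.4],[[0,0,0],[0,0,0],0.1],[[0,0,0],[0,0,0],0],[[0,0,0],[0,0,0],0],[[0,0,0],[0,0,0],0]]' 30
python3 -m handwheel '[[[0,0,0],[0,0,0],0],[[0,0,0],[0,0,0],0],[[0,0,0],[0,0,0],0],[[0,0,0],[0,0,0],0],[[0,0,0],[0,0,0],0]]' 30
python3 - <<'E'
from h import *
step2([.6793,.0665,.0235],75,-10)
E
```

```text
time: 10.9
eef_pos: [0.6782, 0.0668, 0.0222]
orientation: [-179.8, 10.1, 75.0]
wrist_force: [0.5, -0.1, 0.6]
opening: 0.0468
finger_force: 0.0
time: 11.4
eef_pos: [0.6789, 0.0668, 0.0241]
orientation: [-179.9, 10.0, 74.9]
wrist_force: [-0.1, 0.2, 3.9]
opening: 0.023
finger_force: 30.0
time: 11.9
eef_pos: [0.6789, 0.0669, 0.0241]
orientation: [-179.9, 10.0, 74.9]
wrist_force: [-0.9, 0.8, 5.7]
opening: 0.0232
finger_force: 30.0
shift [-0.01  0.01  0.02] turn [-0.02  0.   -0.01] at [0.6789 0.0669 0.0241] [-179.92   10.02   74.94] wf [-0.9  0.8  5.7] z axis [-0.04 -0.17 -0.98]
```

```bash
python3 -m handwheel '[[[-0.09,0,-0.5],[0,0,0],0],[[-0.26,0,-1.5],[0,0,0],0],[[-0.53,0,-3],[0,0,0],0],[[-0.8,0,-4.5],[0,0,0],0],[[-0.97,0,-5.5],[0,0,0],0]]' 30
python3 - <<'E'
from h import *
step2([.5904,.3039,.19],14.4,-10)
E
```

```text
time: 12.4
eef_pos: [0.6794, 0.0669, 0.1957]
orientation: [179.9, 9.9, 74.9]
wrist_force: [0.2, 0.1, 0.7]
opening: 0.0227
finger_force: 30.0
shift [ 6.79 -4.92 -1.  ] turn [ 1.76 -0.01  9.93] at [0.6794 0.0669 0.1957] [179.93   9.94  74.91] wf [0.2 0.1 0.7] z axis [-0.17 -0.04 -0.98]
```

```bash
python3 -m handwheel '[[[0.6,-0.45,-0.1],[0.18,0,1],0],[[1.4,-1,-0.2],[0.37,0,2.1],0],[[2.2,-1.6,-0.33],[0.58,0,3.3],0],[[3.1,-2.25,-0.45],[0.81,0,4.6],0],[[3.9,-2.8,-0.57],[1.02,0,5.8],0]]' 30
python3 - <<'E'
from h import *
step2([.5904,.3039,.16],14.4,-10)
E
```

```text
time: 12.9
eef_pos: [0.6279, 0.2042, 0.1884]
orientation: [-179.9, 10.1, 39.3]
wrist_force: [0.1, 0.3, -0.7]
opening: 0.0229
finger_force: 30.0
shift [ 1.29 -3.36  0.74] turn [0.71 0.02 4.09] at [0.6279 0.2042 0.1884] [-179.92   10.1    39.3 ] wf [ 0.1  0.3 -0.7] z axis [-0.17 -0.04 -0.98]
```

```bash
python3 -m handwheel '[[[0.35,-0.9,0.1],[0.2,0,1.1],0],[[0.7,-1.8,0.25],[0.4,0,2.2],0],[[1.05,-2.7,0.45],[0.58,0,3.3],0],[[1.25,-3.3,0.7],[0.71,0.02,4.1],0],[[1.25,-3.3,0.7],[0.71,0.02,4.1],0]]' 30
python3 -m handwheel '[[[0,0,0],[0,0,0],0],[[0,0,0],[0,0,0],0],[[0,0,0],[0,0,0],0],[[0,0,0],[0,0,0],0],[[0,0,0],[0,0,0],0]]' 30
python3 - <<'E'
from h import *
step2([.5904,.3039,.04],14.4,-10)
E
```

```text
time: 13.4
eef_pos: [0.5899, 0.3018, 0.1601]
orientation: [180.0, 10.1, 14.7]
wrist_force: [-0.2, -0.4, -0.8]
opening: 0.023
finger_force: 30.0
time: 13.9
eef_pos: [0.5914, 0.2999, 0.1607]
orientation: [180.0, 10.0, 14.6]
wrist_force: [1.3, 0.4, -1.3]
opening: 0.0231
finger_force: 30.0
shift [ 0.7  -0.14  3.96] turn [ 0.01 -0.    0.03] at [0.5914 0.2999 0.1607] [179.98   9.97  14.61] wf [ 1.3  0.4 -1.3] z axis [-0.17 -0.04 -0.98]
```

```bash
python3 -m handwheel '[[[0.15,-0.1,0.8],[0,0,0],0],[[0.4,-0.14,2.2],[0,0,0],0],[[0.6,-0.14,3.4],[0,0,0],0],[[0.7,-0.14,3.96],[0,0,0],0],[[0.7,-0.14,3.96],[0,0,0],0]]' 30
python3 -m handwheel '[[[0.02,0,0.1],[0,0,0],0],[[0.04,0,0.2],[0,0,0],0],[[0.05,0,0.3],[0,0,0],0],[[0.05,0,0.3],[0,0,0],0],[[0.05,0,0.3],[0,0,0],0]]' 30
python3 -m handwheel '[[[0.01,0,0.03],[0,0,0],0],[[0.01,0,0.06],[0,0,0],0],[[0.02,0,0.09],[0,0,0],0],[[0.02,0,0.09],[0,0,0],0],[[0.02,0,0.09],[0,0,0],0]]' 30
```

```text
time: 14.4
eef_pos: [0.5894, 0.3038, 0.0378]
orientation: [179.9, 10.2, 14.6]
wrist_force: [0.2, 0.1, -0.7]
opening: 0.023
finger_force: 30.0
time: 14.9
eef_pos: [0.5903, 0.3044, 0.0312]
orientation: [180.0, 10.0, 14.6]
wrist_force: [-1.1, -0.2, 0.8]
opening: 0.0231
finger_force: 30.0
time: 15.4
eef_pos: [0.5903, 0.3043, 0.028]
orientation: [180.0, 10.0, 14.6]
wrist_force: [-0.3, 0.4, -0.5]
opening: 0.0227
finger_force: 30.0
```

```bash
python3 -m handwheel '[[[0,0,0.02],[0,0,0],0],[[0,0,0.04],[0,0,0],0],[[0,0,0.05],[0,0,0],0],[[0,0,0.05],[0,0,0],0],[[0,0,0.05],[0,0,0],0]]' 30
```

```text
time: 15.9
eef_pos: [0.5902, 0.3044, 0.0271]
orientation: [180.0, 10.0, 14.6]
wrist_force: [-0.6, -0.9, 5.1]
opening: 0.0233
finger_force: 30.0
```

Contact. I release, rise, take the tilt out and check.

```bash
python3 -m handwheel '[[[0,0,0],[0,0,0],0.3],[[0,0,0],[0,0,0],0.4],[[0,0,0],[0,0,0],0.4],[[0,0,0],[0,0,0],0.4],[[0,0,0],[0,0,0],0.4]]' 30
python3 -m handwheel '[[[-0.09,0,-0.5],[0,0,0],0.4],[[-0.27,0,-1.5],[0,0,0],0.4],[[-0.54,0,-3],[0,0.3,0],0.4],[[-0.8,0,-4.5],[0,1,0],0.5],[[-0.97,0,-5.5],[0,1.67,0],0.6]]' 30
python3 - <<'E'
from h import *
C=np.array([.514,.2636]);step([*C,.2],14.4)
E
```

```text
time: 16.4
eef_pos: [0.59, 0.3043, 0.0264]
orientation: [180.0, 10.0, 14.6]
wrist_force: [0.4, 0.1, 0.3]
opening: 0.0377
finger_force: 0.0
time: 16.9
eef_pos: [0.5906, 0.3046, 0.1991]
orientation: [-180.0, -0.5, 14.6]
wrist_force: [-0.3, 0.7, 0.0]
opening: 0.0503
finger_force: 0.0
shift [-2.81  0.68 -0.05] turn [-0.   -0.08  0.04] at [0.5906 0.3046 0.1991] [-179.97   -0.46   14.62] t 16.9
```

```bash
cat > tote.py <<'E'
from h import *
np.set_printoptions(precision=4,suppress=True)
a=np.radians(14.4);C=np.array([.514,.2636]);E=np.array([[np.cos(a),np.sin(a)],[-np.sin(a),np.cos(a)]])
def cloud(n):
    o=robot.get_obs();p,d=cams.grab_frame(n);v,u=np.mgrid[:420,:560]
    q,r=ray(cam(n,o),np.c_[u.ravel(),v.ravel()]);X=q+r*d.reshape(-1,1)
    k=(d.ravel()>.12)&(d.ravel()<1.5);T=np.c_[(X[:,:2]-C)@E.T,X[:,2]]
    return T[k],X[k],p
def blobs(T,zlo,zhi,minn=15):
    # connected patches of points in the tote frame between two heights, 2 mm grid
    k=(abs(T[:,0])<.145)&(abs(T[:,1])<.08)&(T[:,2]>zlo)&(T[:,2]<zhi);P=T[k]
    ij=np.floor((P[:,:2]+[.15,.09])/.002).astype(int);m=np.zeros((160,100),np.uint8);m[ij[:,0],ij[:,1]]=1
    m=cv2.dilate(m,np.ones((3,3)));n,l=cv2.connectedComponents(m);L=l[ij[:,0],ij[:,1]]
    for i in range(1,n):
        B=P[L==i]
        if len(B)>=minn: print(f"z {zlo}-{zhi}: n",len(B),"mid",(B.min(0)+B.max(0))/2,"size",np.ptp(B,axis=0))
E
python3 - <<'E'
from tote import *
T,X,p=cloud("wrist")
blobs(T,.07,.1);blobs(T,.012,.024);blobs(T,.04,.068)
k=(abs(T[:,0])<.145)&(abs(T[:,1])<.08)&(T[:,2]>.026)&(T[:,2]<.04);print("rim",T[k].min(0),T[k].max(0))
E
python3 -m handwheel '[[[-0.5,0.15,0],[0,-0.02,0.01],0.6],[[-1,0.3,0],[0,-0.04,0.02],0.6],[[-1.6,0.45,0],[0,-0.06,0.03],0.6],[[-2,0.5,0],[0,-0.08,0.03],0.6],[[-2,0.5,0],[0,-0.08,0.03],0.6]]'
python3 - <<'E'
from tote import *
T,X,p=cloud("wrist")
blobs(T,.07,.1);blobs(T,.012,.024);blobs(T,.04,.068)
k=(abs(T[:,0])<.145)&(abs(T[:,1])<.08)&(T[:,2]>.026)&(T[:,2]<.04);print("rim",T[k].min(0),T[k].max(0))
step([*C,.13],14.4)
E
```

```text
z 0.07-0.1: n 564 mid [0.0122 0.0005 0.0789] size [0.0363 0.0162 0.0177]
z 0.012-0.024: n 477 mid [-0.1095  0.0107  0.018 ] size [0.039  0.1013 0.0119]
z 0.012-0.024: n 97 mid [-0.1063 -0.058   0.0183] size [0.042  0.0099 0.0112]
z 0.012-0.024: n 80 mid [-0.1027 -0.0409  0.0179] size [0.0161 0.0164 0.0119]
z 0.012-0.024: n 657 mid [0.0852 0.001  0.018 ] size [0.0903 0.1268 0.012 ]
z 0.012-0.024: n 252 mid [0.0842 0.0209 0.0154] size [0.026  0.0225 0.0065]
z 0.012-0.024: n 271 mid [ 0.1067 -0.0385  0.0159] size [0.026  0.0247 0.007 ]
z 0.04-0.068: n 138 mid [-0.102  -0.0413  0.0515] size [0.0071 0.0115 0.0222]
z 0.04-0.068: n 163 mid [-0.0854  0.0132  0.0519] size [0.013  0.0106 0.0221]
z 0.04-0.068: n 63 mid [0.0248 0.0008 0.0513] size [0.0049 0.0096 0.0222]
rim [-0.1289 -0.0661  0.026 ] [0.1302 0.0666 0.04  ]
time: 17.45
eef_pos: [0.535, 0.2745, 0.1953]
orientation: [180.0, 0.4, 14.4]
wrist_force: [0.3, 0.3, 0.6]
opening: 0.0562
finger_force: 0.0
z 0.07-0.1: n 977 mid [0.0006 0.0002 0.0798] size [0.0592 0.0153 0.0165]
z 0.012-0.024: n 15 mid [-0.0971 -0.062   0.0185] size [0.0155 0.0004 0.0109]
z 0.012-0.024: n 41 mid [-0.0851  0.0625  0.0184] size [0.0398 0.0007 0.011 ]
z 0.012-0.024: n 55 mid [-0.0997 -0.042   0.0179] size [0.0086 0.0167 0.0117]
z 0.012-0.024: n 72 mid [-0.0833  0.0135  0.0179] size [0.0131 0.0177 0.0117]
z 0.012-0.024: n 675 mid [0.0842 0.0007 0.018 ] size [0.0873 0.125  0.012 ]
z 0.012-0.024: n 278 mid [0.0833 0.0206 0.0161] size [0.0263 0.0224 0.0059]
z 0.012-0.024: n 306 mid [ 0.1066 -0.0381  0.0158] size [0.0264 0.0242 0.0065]
z 0.04-0.068: n 63 mid [-0.082   0.0134  0.0486] size [0.0053 0.0105 0.0162]
z 0.04-0.068: n 21 mid [0.0257 0.0006 0.0482] size [0.0027 0.0086 0.012 ]
rim [-0.0971 -0.0654  0.026 ] [0.1314 0.0664 0.0397]
shift [-0.78  0.18  2.18] turn [0.   0.06 0.01] at [0.5357 0.2747 0.1952] [179.99   0.38  14.44] t 17.5
```

```bash
python3 -m handwheel '[[[-0.4,0.09,0],[0,0.03,0],0.6],[[-0.8,0.18,0],[0,0.06,0],0.6],[[-1.05,0.18,0.3],[0,0.06,0],0.6],[[-1.05,0.18,1],[0,0.06,0],0.6],[[-1.05,0.18,1],[0,0.06,0],0.6]]'
python3 - <<'E'
from tote import *
step([*(C+E.T@[-.008,0]),.075],14.4)
E
```

```text
time: 18.0
eef_pos: [0.5059, 0.2613, 0.1625]
orientation: [179.9, 0.3, 14.4]
wrist_force: [-1.2, 0.1, 0.1]
opening: 0.0566
finger_force: 0.0
shift [ 0.03 -0.01  2.92] turn [0.01 0.05 0.01] at [0.5059 0.2613 0.1625] [179.95   0.27  14.44] t 18.0
```

```bash
python3 -m handwheel '[[[0,0,0.7],[0,0.02,0],0.6],[[0.02,0,1.6],[0,0.05,0],0.6],[[0.02,0,2.4],[0,0.05,0],0.6],[[0.02,0,2.85],[0,0.05,0],0.6],[[0.02,0,2.9],[0,0.05,0],0.6]]' 60
python3 -m handwheel '[[[0,0,0],[0,0,0],0.4],[[0,0,0],[0,0,0],0.2],[[0,0,0],[0,0,0],0],[[0,0,0],[0,0,0],0],[[0,0,0],[0,0,0],0]]' 60
python3 -m handwheel '[[[0,0,0],[0,0,0],0],[[0,0,0],[0,0,0],0],[[0,0,0],[0,0,0],0],[[0,0,0],[0,0,0],0],[[0,0,0],[0,0,0],0]]' 60
python3 - <<'E'
from tote import *
step([*(C+E.T@[-.008,0]),.075],14.4);print(robot.get_obs()["ft_torque"])
E
```

```text
time: 18.5
eef_pos: [0.5067, 0.2616, 0.0764]
orientation: [180.0, -0.1, 14.4]
wrist_force: [0.0, -0.3, 0.1]
opening: 0.0561
finger_force: 0.0
time: 19.0
eef_pos: [0.5069, 0.2617, 0.0777]
orientation: [180.0, -0.2, 14.4]
wrist_force: [0.0, 0.1, -0.1]
opening: 0.0201
finger_force: 0.0
time: 19.5
eef_pos: [0.5068, 0.2618, 0.0776]
orientation: [180.0, -0.2, 14.4]
wrist_force: [-0.8, 1.4, 5.5]
opening: 0.0154
finger_force: 60.0
shift [-0.02  0.    0.09] turn [ 0.   -0.04  0.01] at [0.5068 0.2618 0.0776] [179.99  -0.24  14.45] t 19.5
[0.3482 0.4576 0.0168]
```

```bash
python3 -m handwheel '[[[0,0,-0.05],[0,0,0],0],[[0,0,-0.12],[0,0,0],0],[[0,0,-0.25],[0,0,0],0],[[0,0,-0.4],[0,0,0],0],[[0,0,-0.5],[0,0,0],0]]' 60
python3 -m handwheel '[[[0,0,-0.1],[0,0,0],0],[[0,0,-0.2],[0,0,0],0],[[0,0,-0.3],[0,0,0],0],[[0,0,-0.3],[0,0,0],0],[[0,0,-0.3],[0,0,0],0]]' 60
cat >> tote.py <<'E'
def level():
    "deck and compartment floors of the held tote from the depth: plane fit, slope in mm per 100 mm"
    o=robot.get_obs();dz=o["eef_pos"][2]-.0776;T,X,_=cloud("wrist");print("ft",o["ft_torque"],"dz",dz)
    F=T[(abs(T[:,0])<.12)&(abs(T[:,1])<.055)&(abs(T[:,2]-dz-.003)<.007)]
    for c,n in((F[F[:,0]>.045],"nut floor"),(F[F[:,0]<-.045],"bolt floor"),(T[(abs(T[:,0])<.038)&(abs(T[:,1])<.055)&(abs(T[:,2]-dz-.032)<.008)],"deck")):
        if len(c)>50:
            A=np.c_[c[:,:2],np.ones(len(c))];s=np.linalg.lstsq(A,c[:,2],rcond=None)[0];print(n,len(c),"slope deg x,y",np.degrees(s[:2]),"median xyz",np.median(c,0)-[0,0,dz])
    T2=T-[0,0,dz];blobs(T2,.012,.024,40);blobs(T2,.045,.068,30)
E
python3 - <<'E'
from tote import *
level()
E
```

```text
time: 20.0
eef_pos: [0.5068, 0.2616, 0.0927]
orientation: [180.0, -0.2, 14.4]
wrist_force: [-0.3, 0.4, -7.9]
opening: 0.0153
finger_force: 60.0
time: 20.5
eef_pos: [0.5067, 0.2616, 0.1013]
orientation: [180.0, -0.2, 14.4]
wrist_force: [-0.0, 0.9, -7.0]
opening: 0.0155
finger_force: 60.0
ft [ 0.0256  0.1655 -0.0004] dz 0.023685194167681167
nut floor 13617 slope deg x,y [ 0.025  -0.0964] median xyz [0.0821 0.0004 0.004 ]
bolt floor 503 slope deg x,y [-0.2438 -0.2875] median xyz [-0.1119 -0.006   0.0041]
deck 10908 slope deg x,y [ 0.162  -0.0355] median xyz [0.0112 0.0004 0.0331]
z 0.012-0.024: n 349 mid [-0.127  -0.0007  0.0177] size [0.0034 0.044  0.0113]
z 0.012-0.024: n 2457 mid [ 0.0843 -0.0001  0.018 ] size [0.0873 0.126  0.012 ]
z 0.012-0.024: n 712 mid [0.0839 0.0198 0.0158] size [0.0267 0.0232 0.0073]
z 0.012-0.024: n 807 mid [ 0.1062 -0.0397  0.0157] size [0.0266 0.0254 0.0072]
z 0.045-0.068: n 339 mid [-0.0854  0.0123  0.0541] size [0.0118 0.0095 0.0175]
z 0.045-0.068: n 42 mid [ 0.0013 -0.0136  0.0637] size [0.0021 0.0095 0.0086]
z 0.045-0.068: n 40 mid [0.0018 0.0139 0.0643] size [0.001  0.0091 0.0074]
```

The tote hangs level on the bar at about 7 N. Now I raise it smoothly.

```bash
python3 -m handwheel '[[[0,0,-0.2],[0,0,0],0],[[0,0,-0.6],[0,0,0],0],[[0,0,-1.1],[0,0,0],0],[[0,0,-1.6],[0,0,0],0],[[0,0,-2.1],[0,0,0],0]]' 60
python3 -m handwheel '[[[0,0,-0.5],[0,0,0],0],[[0,0,-1],[0,0,0],0],[[0,0,-1.5],[0,0,0],0],[[0,0,-1.8],[0,0,0],0],[[0,0,-2],[0,0,0],0]]' 60
python3 -m handwheel '[[[0,0,0],[0,0,0],0],[[0,0,0],[0,0,0],0],[[0,0,0],[0,0,0],0],[[0,0,0],[0,0,0],0],[[0,0,0],[0,0,0],0]]' 60
python3 -m handwheel '[[[0,0,0],[0,0,0],0],[[0,0,0],[0,0,0],0],[[0,0,0],[0,0,0],0],[[0,0,0],[0,0,0],0],[[0,0,0],[0,0,0],0]]' 60
python3 - <<'E'
from tote import *
level()
# bolts and bystanders from the fixed cameras
for n in("top","scene"):
    T,X,p=cloud(n);dz=robot.get_obs()["eef_pos"][2]-.0776
    print(n);blobs(T-[0,0,dz],.045,.066,5)
    for nm,q in(("punch",(.518,.069)),("bush",(.4436,.0439))):
        k=(np.hypot(X[:,0]-q[0],X[:,1]-q[1])<.04)&(X[:,2]>.015)&(X[:,2]<.07)
        if k.any(): print(nm,(X[k].min(0)+X[k].max(0))/2,X[k,2].max())
E
```

```text
time: 21.05
eef_pos: [0.5065, 0.2616, 0.166]
orientation: [180.0, -0.3, 14.4]
wrist_force: [-0.1, 0.4, -7.5]
opening: 0.0152
finger_force: 60.0
time: 21.55
eef_pos: [0.5063, 0.2616, 0.2255]
orientation: [180.0, -0.3, 14.4]
wrist_force: [0.0, 0.3, -7.9]
opening: 0.0158
finger_force: 60.0
time: 22.05
eef_pos: [0.5061, 0.2615, 0.2239]
orientation: [180.0, -0.2, 14.4]
wrist_force: [0.3, 0.0, -8.1]
opening: 0.0158
finger_force: 60.0
time: 22.55
eef_pos: [0.5062, 0.2615, 0.2243]
orientation: [180.0, -0.2, 14.4]
wrist_force: [0.8, -0.1, -8.6]
opening: 0.0157
finger_force: 60.0
ft [ 0.0533  0.0909 -0.0104] dz 0.14669752067352682
nut floor 13722 slope deg x,y [ 0.0472 -0.0979] median xyz [0.0822 0.0005 0.004 ]
bolt floor 490 slope deg x,y [0.0396 0.0513] median xyz [-0.1123 -0.006   0.0041]
deck 11029 slope deg x,y [ 0.1414 -0.0392] median xyz [ 0.0111 -0.0003  0.0331]
z 0.012-0.024: n 352 mid [-0.1274 -0.0007  0.0178] size [0.003  0.0442 0.0116]
z 0.012-0.024: n 3301 mid [0.0838 0.     0.018 ] size [0.0873 0.1255 0.012 ]
z 0.012-0.024: n 713 mid [0.0834 0.0198 0.0157] size [0.0267 0.0231 0.0069]
z 0.045-0.068: n 341 mid [-0.0858  0.0124  0.0538] size [0.0117 0.0095 0.0174]
z 0.045-0.068: n 45 mid [ 0.0008 -0.0136  0.0641] size [0.0024 0.0097 0.0076]
z 0.045-0.068: n 36 mid [0.0014 0.0134 0.0641] size [0.0007 0.0078 0.0076]
top
punch [0.517  0.0669 0.0385] 0.06098303579152076
bush [0.4429 0.0423 0.0273] 0.03808874052261668
scene
z 0.045-0.066: n 71 mid [-0.106  -0.0414  0.0541] size [0.0129 0.0107 0.0177]
z 0.045-0.066: n 64 mid [-0.0876  0.0132  0.0535] size [0.012  0.0116 0.0169]
z 0.045-0.066: n 56 mid [-0.0225 -0.0048  0.0555] size [0.013  0.0205 0.0202]
z 0.045-0.066: n 16 mid [ 0.0193 -0.0011  0.0543] size [0.0078 0.0077 0.0186]
punch [0.5153 0.065  0.0379] 0.06050577295937776
bush [0.4414 0.0405 0.027 ] 0.03903913297112638
```

```bash
python3 -c "
from bench import robot
print(robot.close_job())"
```

```text
the job is handed in; nothing more can be done
None
```

The job is handed in: the loose nut and bolt are in their matching compartments, and the arm is holding the tote by its handle, level and still, about 14.5 cm clear of the table; the punch and bush were not touched.

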